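Take a marking stroke on the dental surveyor

ROBOT

A 6-joint arm with a two-finger parallel gripper is mounted at the origin on the work surface. World frame = base frame: x ahead of the robot, y to its left, z up, the work surface at z = 0. Lengths are in mm, angles in rad, forces in N, time in s.
With the tool pointing down it reaches from about 275 to 1000 mm from the base axis. Payload 8.4 kg.
Tool frame: the origin (TCP) lies midway between the tips of the shut fingers; the grasp point (between the pads) lies 19 mm behind it; z points along the fingers, y is the line along which they close (so a half turn about z gives the same grasp; the last joint's range is limited). The gripper opens to 85 mm and grips with 20 to 120 N. Pads are 22 mm wide; open, the fingers measure 114 mm over their backs; the gripper's body (76 mm by 85 mm) begins 54 mm behind the grasp point. The pads swing forward as they close: fully open they stand 13 mm farther back than shut.
Start: joints at [-1.235, 0.353, 1.633, -0, 1.155, -0.002], TCP at [207.131, -589.682, 231.281] pointing down, gripper open.
Joint ranges: [-2.63, 2.63], [-0.92, 2.1], [0.06, 2.66], [-1.3, 4.44], [0, 2.69], [-3.02, 3.02]. Speed limits (rad/s): [2.22, 2.22, 2.79, 3.14, 3.14, 3.14].

INTERFACE

Orientations are given as [roll, pitch, yaw] about the fixed x, y, z axes, in that order (R = Rz(yaw) Ry(pitch) Rx(roll)).
In Python, from rig import * gives the robot as it stands.
- The arm moves only by the shell command python3 -m jog 'ROWS' [FORCE]. ROWS is JSON, a list of rows, each an object of numbers: "x", "y", "z": the shift along the tool's x, y, z in cm; "spin": the turn about the tool's z in rad; "grip": the closure, from 0 (fully open) to 1 (shut). In form: [{"x": .., "y": .., "z": .., "spin": .., "grip": ..}, ...]. A call has 1 to 20 rows; each row shifts and turns the commanded pose from where the row before left it, along the tool's axes as they then stand; what a row does not reach is not made up. A row lasts 1/12 s, in which the tool goes at most 41.7 mm and 7.16 degrees, less where a joint would pass 70% of its speed; a pose out of reach is approached as far as the arm can. A call with a gripper value outside its range is refused whole. The fingers move at their own pace and stop on an object; FORCE is the grip in N (left out, the last holds). Time passes only in rows, so rows that do not move let the fingers close. It gives the time, the measured TCP pose, the force, the opening and the grip force at its end, in the units of the state.
- sense(): the state, without advancing time (a new reading comes with each control period).
- grab_frame(name): name is "scene" or "top"; returns a dict with "pixels" (480x640x3 uint8, blue, green, red), "camera_matrix" (3x3 intrinsics, pixels), "rvec" (rotation vector, rad) and "tvec" (3), from world to camera coordinates, as OpenCV has them. Camera axes: x right, y down, z forward; pixel columns grow to the right and rows downward; lengths in mm; the calibration is good to about 2 mm. A picture is of the moment at which its call begins. There is no depth.
- sign_off(): hands the job in; it is judged then, once.
The state is a dict: "clock": time; "qpos": joint angles; "qvel": joint speeds; "joint_efforts": joint torques, N m; "eef_pos": TCP position; "tcp_rot": TCP orientation; "contact_force": force on the tool from outside, world axes, zero at the start; "wrist_torque": the same for the moment, N m; "opening": opening from 0.0 (shut) to 1.0 (fully open); "grasp_force": force on a finger pad.
Only numpy, scipy, OpenCV 4.12 (cv2) and the standard library are available. Lean on these libraries where they do the work, as an engineer would, in place of code of your own. Each camera call takes 0.05 s, during which the arm holds its last target. There are 200 camera calls.

TASK

Make a marking stroke on the dental surveyor: press the round head of the sprung vertical spindle at the free end of its arm straight down to its stop, keep it there for about a second so that the tip marks the plaster cast, then take the hand away and let the spindle spring back up. Do not swing the arm from where it is set, and do not press or shove the pump dispenser that stands nearby.

Things in the scene. Friction and masses are not known exactly. Their poses are not given: they have to be found in the camera images.
- spindle (a joint): travel of the sprung spindle in m: 0 = fully up (rest), 0.020 = down on its hard stop. It slides vertically; the spring and weight ask about 3 N to start and about 9 N at the stop, and it returns by itself.
- spindle_head (a point): centre of the flat top of the spindle's head: a plain round black disc, 32 mm in diameter, 16 mm thick, on a coil-sprung 10 mm steel rod. Top 300 mm above the bench at rest, 280 mm when down; the highest point of the stand, free from above. The point moves with the head. The star-shaped black knob (46 mm across, top at 271 mm) 90 mm away at the arm's elbow is a clamp: not pressed.
- sleeve_top (a point): top centre of the white bearing sleeve (29 mm diameter) at the arm's free end, 245 mm above the bench, 39 mm below the underside of the head. It moves only if the arm is swung about its stiff elbow (vertical hinge, 3 N m friction). The stand is fixed: blue base 190 x 260 mm, steel column 270 mm high about 160 mm from the head.
- pump_top (a point): centre of the top of the small pump head of a loose white dispenser bottle (72 mm diameter, 179 mm high to the pump's top, about 0.5 kg) standing on the bench beside the stand: a bystander. The pump is sprung too and must not be pressed.

How it is judged (in metres and radians):
On the way:
1. the spindle is held down at its stop (at least 17 of 20 mm) for half a second (value of joint spindle above 0.017 m), for 0.5 s.
At the end, for the whole second after the job is handed in: After the stroke the spindle is back up (within 3 mm of the top of its travel), the end of the arm is within 12 mm of where it was and the pump's top within 12 mm of where it was (value of joint spindle below 0.003 m and distance of each of sleeve_top, pump_top from where it was at the start of the episode below 0.012 m); the robot touches nothing.
It fails at once if the arm is swung more than 12 mm at its end (distance of sleeve_top from where it was at the start of the episode above 0.012 m).
It fails at once if the dispenser's pump is pressed or its bottle shoved by more than 12 mm (distance of pump_top from where it was at the start of the episode above 0.012 m).
It also fails if it takes over 32 s, if anything falls off the work surface, if the arm or the gripper's body presses on something with over 40 N, if the wrist force passes 120 N, or if a joint passes its speed limit or range.

## Working session

There is one attempt and no reset: what is moved stays moved. The work goes in short steps, Python scripts to look and compute and a shell command to move; the robot and the scene stay as the last step left them, time stands still between calls to the robot, and variables do not carry over. Pictures are saved under pics/ and viewed, at most 10 in all, crops included, and the job is handed in when it is done.

```bash
mkdir -p pics
python3 - <<'E'
from rig import *
import cv2,numpy as np
for n in("scene","top"):
    f=grab_frame(n); cv2.imwrite(f"pics/{n}0.png",f["pixels"])
    R=cv2.Rodrigues(np.array(f["rvec"],float))[0]; print(n,(-R.T@np.array(f["tvec"]).ravel()).round(),R.round(2).tolist())
s=sense();print(s["clock"],s["eef_pos"],s["tcp_rot"],s["opening"])
E
```

```text
scene [941.  11. 802.] [[-0.12, 0.99, -0.01], [0.84, 0.1, -0.53], [-0.53, -0.07, -0.85]]
top [ 502.  -30. 1132.] [[0.03, -1.0, 0.0], [-0.99, -0.03, -0.13], [0.13, 0.0, -0.99]]
0.1 [ 206.97413914 -589.26583341  230.60659971] [-3.14028761e+00 -8.94888872e-06  3.37810269e-01] 0.9959538855356632
```

View pics/scene0.png

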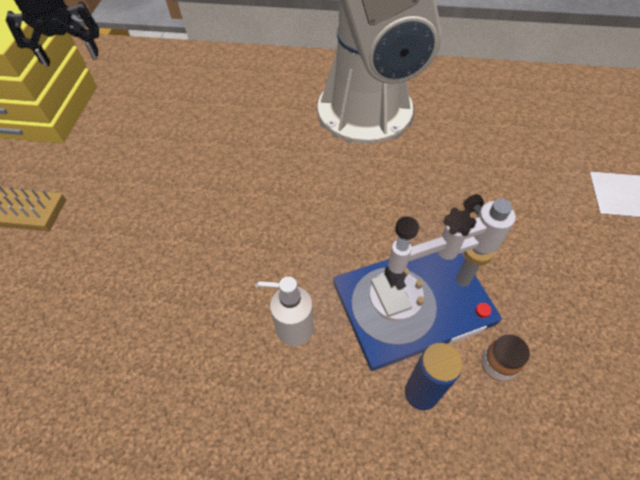

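View pics/top0.png

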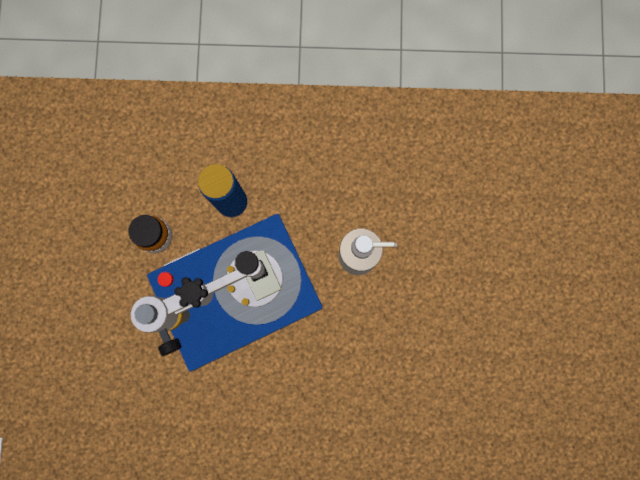

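The scene view shows the black spindle head at about (407,228), the star knob at (460,221) and the pump top at (288,286). In the top view the head is at (248,263), the knob at (191,292) and the pump at (363,246). The arm is well clear of all of them.

```bash
cat > h.py <<'E'
from rig import *
import cv2,numpy as np
def ray(f,uv,z):
    R=cv2.Rodrigues(np.array(f["rvec"],float))[0]; c=-R.T@np.array(f["tvec"],float).ravel()
    d=R.T@np.linalg.solve(np.array(f["camera_matrix"],float),[*uv,1.]); return c+d*(z-c[2])/d[2]
def dark(f,uv,r):
    p=f["pixels"]; m=(p.max(2)<60).astype(np.uint8); k=np.zeros_like(m); cv2.circle(k,uv,r,1,-1); m&=k
    n,l,st,c=cv2.connectedComponentsWithStats(m); i=1+st[1:,4].argmax(); return c[i],st[i]
E
python3 - <<'E'
from h import *
for n,h,k,pu,col in(("scene",(407,228),(460,221),(288,286),(501,209)),("top",(248,263),(191,292),(363,246),(145,314))):
    f=grab_frame(n); c,s=dark(f,h,17); print(n,c.round(1),s,ray(f,c,298).round(1),"by eye",ray(f,h,300).round(),"knob",ray(f,k,271).round(),"pump",ray(f,pu,179).round(),"col",ray(f,col,270).round())
E
```

```text
scene [405.8 227.7] [396 218  22  21 344] [580.6  77.4 298. ] by eye [582.  79. 300.] knob [541. 158. 271.] pump [627. -86. 179.] col [511. 219. 270.]
top [246.5 262.3] [236 251  22  23 393] [576.9  77.8 298. ] by eye [576.  75. 300.] knob [536. 157. 271.] pump [618. -87. 179.] col [503. 219. 270.]
```

```bash
python3 -m jog '[{"z":-3.75,"grip":1},{"z":-3.75,"grip":1},{"z":-3.75,"grip":1},{"z":-3.75,"grip":1},{"x":2.4,"y":-2.1,"grip":1},{"x":2.4,"y":-2.1,"grip":1},{"x":2.4,"y":-2.1,"grip":1},{"x":2.4,"y":-2.1,"grip":1},{"x":2.4,"y":-2.1,"grip":1},{"x":2.4,"y":-2.1,"grip":1},{"x":2.4,"y":-2.1,"grip":1},{"x":2.4,"y":-2.1,"grip":1},{"x":2.4,"y":-2.1,"grip":1},{"x":2.4,"y":-2.1,"grip":1},{"x":2.4,"y":-2.1,"grip":1},{"x":2.4,"y":-2.1,"grip":1},{"x":2.4,"y":-2.1,"grip":1},{"x":2.4,"y":-2.1,"grip":1},{"x":2.4,"y":-2.1,"grip":1},{"grip":1}]'
```

```text
schema error: expected keys x, y, z, spin, grip
```

All keys are required in each row.

```bash
python3 -m jog '[{"x":0,"y":0,"z":-3.75,"spin":0,"grip":1},{"x":0,"y":0,"z":-3.75,"spin":0,"grip":1},{"x":0,"y":0,"z":-3.75,"spin":0,"grip":1},{"x":0,"y":0,"z":-3.75,"spin":0,"grip":1},{"x":2.4,"y":-2.1,"z":0,"spin":0,"grip":1},{"x":2.4,"y":-2.1,"z":0,"spin":0,"grip":1},{"x":2.4,"y":-2.1,"z":0,"spin":0,"grip":1},{"x":2.4,"y":-2.1,"z":0,"spin":0,"grip":1},{"x":2.4,"y":-2.1,"z":0,"spin":0,"grip":1},{"x":2.4,"y":-2.1,"z":0,"spin":0,"grip":1},{"x":2.4,"y":-2.1,"z":0,"spin":0,"grip":1},{"x":2.4,"y":-2.1,"z":0,"spin":0,"grip":1},{"x":2.4,"y":-2.1,"z":0,"spin":0,"grip":1},{"x":2.4,"y":-2.1,"z":0,"spin":0,"grip":1},{"x":2.4,"y":-2.1,"z":0,"spin":0,"grip":1},{"x":2.4,"y":-2.1,"z":0,"spin":0,"grip":1},{"x":2.4,"y":-2.1,"z":0,"spin":0,"grip":1},{"x":2.4,"y":-2.1,"z":0,"spin":0,"grip":1},{"x":0,"y":0,"z":0,"spin":0,"grip":1},{"x":0,"y":0,"z":0,"spin":0,"grip":1}]'
python3 -c "
from h import *
import math
s=sense();p=s['eef_pos'];a=s['tcp_rot'][2];dx,dy=577.5-p[0],77-p[1]
print(s['clock'],s['tcp_rot'],dx*math.cos(a)+dy*math.sin(a),dx*math.sin(a)-dy*math.cos(a),p[2])"
```

```text
clock: 1.87
eef_pos: [427.2, -199.7, 381.2]
tcp_rot: [-3.142, 0.0, 0.341]
contact_force: [-0.4, -0.0, 0.5]
opening: 0.003
grasp_force: 0.0
1.8667 [-3.14152082e+00  1.67410178e-04  3.40979943e-01] 234.21742901600703 -210.50722985350913 381.2069880066228
```

```bash
python3 -m jog '[{"x":2.34,"y":-2.1,"z":0,"spin":0,"grip":1},{"x":2.34,"y":-2.1,"z":0,"spin":0,"grip":1},{"x":2.34,"y":-2.1,"z":0,"spin":0,"grip":1},{"x":2.34,"y":-2.1,"z":0,"spin":0,"grip":1},{"x":2.34,"y":-2.1,"z":0,"spin":0,"grip":1},{"x":2.34,"y":-2.1,"z":0,"spin":0,"grip":1},{"x":2.34,"y":-2.1,"z":0,"spin":0,"grip":1},{"x":2.34,"y":-2.1,"z":0,"spin":0,"grip":1},{"x":2.34,"y":-2.1,"z":0,"spin":0,"grip":1},{"x":2.34,"y":-2.1,"z":0,"spin":0,"grip":1},{"x":0,"y":0,"z":2.5,"spin":0,"grip":1},{"x":0,"y":0,"z":2.5,"spin":0,"grip":1},{"x":0,"y":0,"z":1.5,"spin":0,"grip":1},{"x":0,"y":0,"z":0,"spin":0,"grip":1},{"x":0,"y":0,"z":0,"spin":0,"grip":1},{"x":0,"y":0,"z":0,"spin":0,"grip":1}]'
python3 -c "
from h import *
s=sense();print(s['eef_pos'],s['clock'])
f=grab_frame('scene');a=f['pixels'][140:300,300:520];g=grab_frame('top');b=g['pixels'][180:340,140:360]
cv2.imwrite('pics/c1.png',cv2.resize(np.vstack([a,b]),None,fx=1.85,fy=1.85,interpolation=2))"
```

```text
clock: 3.2
eef_pos: [578.6, 73.9, 317.5]
tcp_rot: [3.141, -0.001, 0.337]
contact_force: [0.4, -0.7, -0.4]
opening: -0.001
grasp_force: 0.0
[578.55989374  73.91225167 317.47707983] 3.2
```

View pics/c1.png

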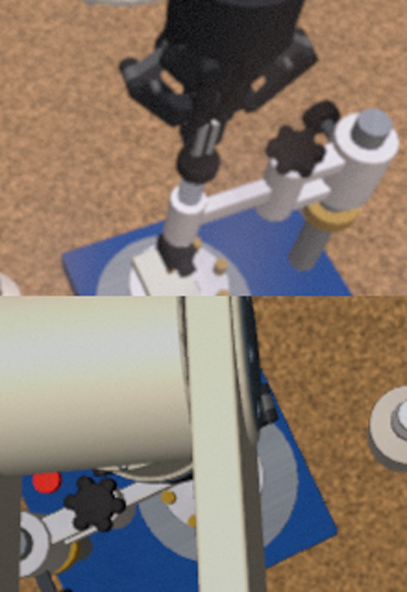

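The scene crop shows the shut fingertips right over the head, at crop (200,145) above the head at (198,163). The top view is blocked by the arm. I'll shift 3 mm and press gently.

```bash
python3 -m jog '[{"x":0.1,"y":-0.3,"z":0,"spin":0,"grip":1},{"x":0,"y":0,"z":0.5,"spin":0,"grip":1},{"x":0,"y":0,"z":0.5,"spin":0,"grip":1},{"x":0,"y":0,"z":0.4,"spin":0,"grip":1},{"x":0,"y":0,"z":0.4,"spin":0,"grip":1},{"x":0,"y":0,"z":0.4,"spin":0,"grip":1},{"x":0,"y":0,"z":0.4,"spin":0,"grip":1},{"x":0,"y":0,"z":0.3,"spin":0,"grip":1},{"x":0,"y":0,"z":0.3,"spin":0,"grip":1},{"x":0,"y":0,"z":0,"spin":0,"grip":1},{"x":0,"y":0,"z":0,"spin":0,"grip":1}]'
```

```text
clock: 4.22
eef_pos: [577.7, 77.9, 284.5]
tcp_rot: [-3.141, 0.0, 0.338]
contact_force: [-3.1, 0.8, 7.5]
opening: -0.002
grasp_force: 3.6
```

Force is 7.5 N and rising, so the head is being pressed. I'll continue to the stop and hold.

```bash
python3 -m jog '[{"x":0,"y":0,"z":0.2,"spin":0,"grip":1},{"x":0,"y":0,"z":0.2,"spin":0,"grip":1},{"x":0,"y":0,"z":0.1,"spin":0,"grip":1},{"x":0,"y":0,"z":0,"spin":0,"grip":1},{"x":0,"y":0,"z":0,"spin":0,"grip":1}]'; python3 -c "
from h import *
f=grab_frame('scene');cv2.imwrite('pics/c2.png',cv2.resize(f['pixels'][160:290,330:470],None,fx=4,fy=4,interpolation=2))"
```

```text
clock: 4.63
eef_pos: [577.7, 77.9, 280.0]
tcp_rot: [-3.142, -0.0, 0.338]
contact_force: [-4.2, -0.4, 9.3]
opening: -0.0
grasp_force: 4.6
```

View pics/c2.png

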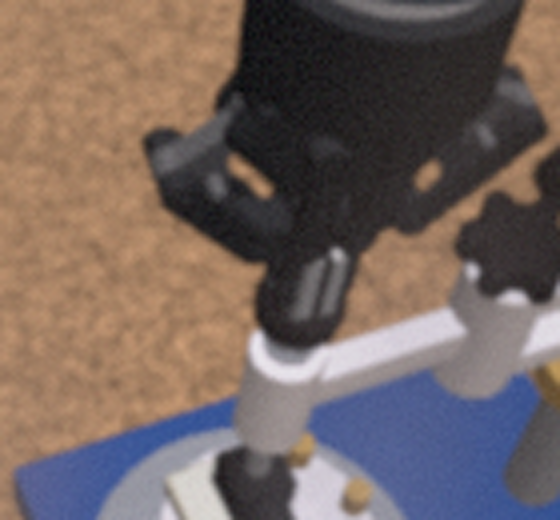

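The crop shows the head, at about (300,315), pressed down close to the sleeve with the fingertips on it. At 9.3 N and z = 280 it is about at its stop. I'll add 1 mm and hold a full second.

```bash
python3 -m jog '[{"x":0,"y":0,"z":0.1,"spin":0,"grip":1},{"x":0,"y":0,"z":0,"spin":0,"grip":1},{"x":0,"y":0,"z":0,"spin":0,"grip":1},{"x":0,"y":0,"z":0,"spin":0,"grip":1},{"x":0,"y":0,"z":0,"spin":0,"grip":1},{"x":0,"y":0,"z":0,"spin":0,"grip":1},{"x":0,"y":0,"z":0,"spin":0,"grip":1},{"x":0,"y":0,"z":0,"spin":0,"grip":1},{"x":0,"y":0,"z":0,"spin":0,"grip":1},{"x":0,"y":0,"z":0,"spin":0,"grip":1},{"x":0,"y":0,"z":0,"spin":0,"grip":1},{"x":0,"y":0,"z":0,"spin":0,"grip":1}]'
```

```text
clock: 5.68
eef_pos: [577.8, 77.9, 279.9]
tcp_rot: [3.141, -0.001, 0.338]
contact_force: [-5.9, 0.4, 15.6]
opening: -0.003
grasp_force: 7.8
```

The force jumped to 15.6 N with no further travel, so the spindle is on its stop and has been held for a second. Retracting.

```bash
python3 -m jog '[{"x":0,"y":0,"z":-0.4,"spin":0,"grip":1},{"x":0,"y":0,"z":-0.6,"spin":0,"grip":1},{"x":0,"y":0,"z":-0.6,"spin":0,"grip":1},{"x":0,"y":0,"z":-0.8,"spin":0,"grip":1},{"x":0,"y":0,"z":-2,"spin":0,"grip":1},{"x":0,"y":0,"z":-3,"spin":0,"grip":1},{"x":0,"y":0,"z":-3,"spin":0,"grip":1},{"x":-2.4,"y":2.1,"z":0,"spin":0,"grip":1},{"x":-2.4,"y":2.1,"z":0,"spin":0,"grip":1},{"x":-2.4,"y":2.1,"z":0,"spin":0,"grip":1},{"x":-2.4,"y":2.1,"z":0,"spin":0,"grip":1},{"x":-2.4,"y":2.1,"z":0,"spin":0,"grip":1},{"x":-2.4,"y":2.1,"z":0,"spin":0,"grip":1},{"x":-2.4,"y":2.1,"z":0,"spin":0,"grip":1},{"x":-2.4,"y":2.1,"z":0,"spin":0,"grip":1},{"x":0,"y":0,"z":0,"spin":0,"grip":1},{"x":0,"y":0,"z":0,"spin":0,"grip":1},{"x":0,"y":0,"z":0,"spin":0,"grip":1}]'; python3 -c "
from h import *
f=grab_frame('scene');cv2.imwrite('pics/s3.png',f['pixels']);print(dark(f,(407,228),17))
a=cv2.imread('pics/scene0.png').astype(int);d=abs(f['pixels'].astype(int)-a).max(2)
print(d[260:345,255:315].max(),np.percentile(d[210:300,380:520],[50,99,100]))"
```

```text
clock: 7.18
eef_pos: [452.6, -144.1, 382.3]
tcp_rot: [-3.141, -0.0, 0.337]
contact_force: [-1.1, -0.5, 0.0]
opening: -0.001
grasp_force: 0.0
(array([405.7696793 , 227.68804665]), array([396, 218,  22,  21, 343], dtype=int32))
12 [ 3.  9. 19.]
```

View pics/s3.png

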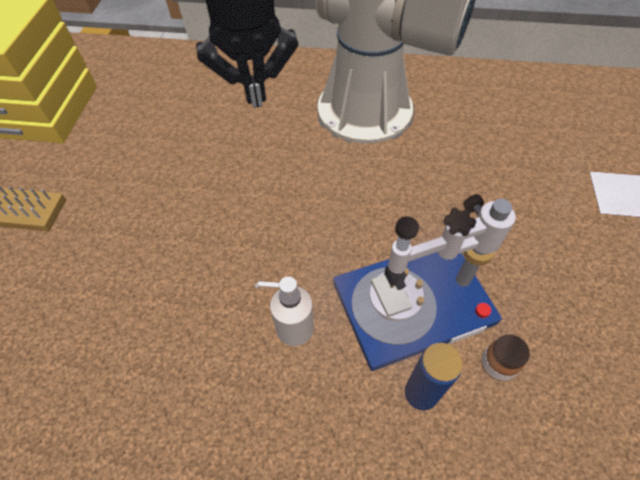

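The picture shows the head back at (406,228), the same as at the start. The arm and the pump haven't moved, and the robot is clear.

```bash
python3 -c "
from rig import *
print(sign_off())"
```

```text
the job is handed in; nothing more can be done
None
```

The marking stroke is done and handed in: I pressed the spindle to its stop and held it there for about a second, it sprang back up, and the last picture shows the arm and the dispenser where they started (the hand-in returned no verdict).

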